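# Shut and lock the change-gear box

## Task

The lid of the change-gear box has been left open after a gear change. Swing it fully shut, then lock it with the wing-headed quarter-turn stud from the wooden rack: push its cross pin in through the lid's slot against the spring and give the wing a quarter turn, so that it stays locked with the wing square across the slot, sprung up into its catch. Let go of the stud and leave the other things on the bench and in the rack where they are.

Things in the scene. Friction and masses are not known exactly. Their poses are not given: they have to be found in the camera images.
- lid (a joint): hinge of the gear box's lid, along its edge away from the robot: 0 = fully shut (lid level), grows as it opens (1.57 = upright); starts between 0.85 and 1.4. The hinge is stiff: the lid stays where it is left and takes about 3 to 6 N at its free edge to swing shut, where it stops on the box rim
- gearbox: fixed open-topped grey-green casting with gears inside, 170 (x, front to back) x 200 (y) x 110 mm (rim height); origin at the centre of its underside; x points from the front wall to the hinged back wall
- lid_hinge (a point): on the lid's hinge line, middle of its width, at the box rim, 110 mm above the bench; turns with the lid. The lid is a 4 mm plate, 170 mm from hinge to free edge, 200 mm wide; in its frame it reaches from the hinge along -x (inner face at z = 0), y runs along the hinge, z is out of its outer face (up when shut)
- lid_slot (a point): centre of the slot in the lid, on the lid's outer face (110 + 4 mm above the bench when shut); moves and turns with the lid. 136 mm from the hinge line (34 mm from the free edge), at half width. y is the slot's length, x and z as in the lid's frame. Slot in the lid 30 x 11 mm. A sprung cup stands round it
- lid_push (a point): a bare point on the lid's outer face, 20 mm from the free edge and 50 mm from the middle towards lid -y (the robot's right); a good place to push the lid shut; moves with the lid
- receptacle (a point): centre of the underside of the steel catch fixed to the box, straight under the slot of the shut lid and 11 mm below its outer face. Its slot is 28 x 10 mm along y, in line with the lid's; in its underside a groove 10.5 mm wide, 3 mm deep runs square across the slot (along x). Either direction of turn locks. Let go while in line with the slot, the stud rides up and is not locked
- cup (a joint): travel of the sprung steel ring round the lid's slot, 46 mm outside and 31 mm inside diameter: 0 = standing 8 mm above the lid, 0.007 = pressed right down to 1 mm. The stud's flange presses it: 2.8 N at first touch, 0.7 N more per mm. About 0.002 when the stud is locked
- stud_wing (a point): the steel stud's wing, point on its axis 20 mm above the flange's top. The wing is a flat upright plate 34 wide (x), 10 thick (y), 34 mm high, 14 mm of it above this point. Flange 40 mm in diameter, 4 thick, underside 24 mm below this point; shank 7 mm. Whole stud 58 mm, about 90 g. Starts in one of the rack's three holes, hanging by its flange: lift straight up 30 mm to free it
- stud_pin (a point): centre of the stud's cross pin (24 mm long, 6 mm thick, along x, parallel to the wing), at the foot of the shank, 41 mm below stud_wing. To turn, push it in until this point is 14.5 to 16 mm below the lid's outer face (flange 2.5 to 1 mm above the lid); locked, it lies crosswise, sprung up into the catch's groove, 11 mm below that face; in line and let go it rides up to 9 mm
- rack: fixed wooden block 60 x 225 x 45 mm (origin at the centre of its underside) with three round holes 30 mm wide and 30 mm deep in a row along y, 78 mm apart
- locating_pin_mid (a point): bystander in the rack: steel pin with a round knurled knob 26 mm in diameter, top 30 mm above the rack
- hex_plug_mid (a point): bystander in the rack: steel plug with a hexagon head, top 19 mm above the rack
- spare_gear: bystander: steel gear wheel, 70 mm in diameter, 14 mm thick, lying flat between box and rack
- oil_can: bystander: oil bottle, 62 mm in diameter, 170 mm tall, beyond the rack
- wrench: bystander: wrench 190 mm long, lying on the robot's side of the rack
- brush: bystander: brush 200 mm long, lying on the robot's side between box and rack
- mug: bystander: mug, 80 mm in diameter, 90 mm tall, at the far side
- v_block: bystander: steel V-block, 60 x 45 x 46 mm, at the far side
Not all that is in view belongs to the job. What is shaped like the part that bears stud_wing but black, orange or pink is not meant.

How it is judged:
By the outcome, as a careful person would: the job done as asked, in the order asked, and still so for the second after the job is handed in, with the robot touching nothing.
It also fails if it takes over 61 s, if anything falls off the work surface, if the arm or the gripper's body presses on something with over 40 N, if the wrist force passes 120 N, or if a joint passes its speed limit or range.

## Robot

A 6-joint arm with a two-finger parallel gripper is mounted at the origin on the work surface. World frame = base frame: x ahead of the robot, y to its left, z up, the work surface at z = 0. Lengths are in m, angles in rad, forces in N, time in s.
With the tool pointing down it reaches from about 0.3 to 0.875 m from the base axis. Payload 6.4 kg.
Tool frame: the origin (TCP) lies between the finger pads; the fingertips stand 11 mm ahead of it and the grasp point (between the pads) lies 8 mm behind it (ctrl.tcp_to_tips is the distance from the TCP to the fingertips, in m); x points along the fingers, z is the direction in which the jaws open and shut, and the axes are right-handed (so a half turn about x gives the same grasp; the last joint's range is limited). The gripper opens to 85 mm and grips with 20 to 120 N. Pads are 22 mm wide; open, the fingers measure 114 mm over their backs; the gripper's body (76 mm by 85 mm) begins 54 mm behind the grasp point. The pads swing forward as they close: fully open they stand 13 mm farther back than shut.
Start: joints at [1.121, 0.181, 1.607, -0, 1.354, -0.206], TCP at [0.139, 0.558, 0.242] pointing down, gripper open.
Joint ranges: [-2.99, 2.99], [-0.89, 2.07], [0.3, 2.58], [-1.14, 4.28], [0, 2.63], [-3.12, 3.12]. Speed limits (rad/s): [2.57, 2.57, 3.01, 3.14, 3.14, 3.14].

## Interface

Orientations are given as a unit quaternion [w, x, y, z].
In Python, from bench import ctrl, eyes, hand_in gives the robot as it stands. The module is installed in compiled form; this text tells all that it offers.
- The arm moves only by the tool step_arm, never from a script. Its arguments are lists of equal length, an entry for each row: "xyz": the shift along the world's x, y, z in mm, a list of three; "spin": the turn about the world's z in rad; "fingers": the opening in per cent of the stroke, from 0 (shut) to 100 (fully open). A call has 1 to 10 rows; each row is the pose to reach, as a shift and turn from the pose commanded when the call began; what a row does not reach only later rows make up. A row lasts 1/10 s, in which the tool goes at most 50 mm and 8.59 degrees, less where a joint would pass 70% of its speed; a pose out of reach is approached as far as the arm can. A call with a gripper value outside its range is refused whole. The fingers move at their own pace and stop on an object; the grip force is fixed at half the most. Time passes only in rows, so rows that repeat a pose let the fingers close. It gives the time, the measured TCP pose, the force and the opening at its end, in the units of the state.
- ctrl.get_obs(): the state, without advancing time (a new reading comes with each control period).
- eyes.camera(name): name is "scene" or "top"; returns the picture (384x512x3 uint8, red, green, blue); there is no depth.
- eyes.camera_model(name): a dict with "vertical_fov" (degrees; the focal length in pixels is half the picture's height over the tangent of half this angle, whatever the lens; pixels are square), "cx", "cy" (the principal point, pixels), "pose" (4x4, takes a point from camera to world coordinates). Camera axes: x right, y up, looking along -z (the intrinsics and any distortion apply to the point x, -y, -z); pixel columns grow to the right and rows downward; lengths in m; the calibration is good to about 2 mm. A picture is of the moment at which its call begins. camera_model takes no time and is no camera call.
- hand_in(): hands the job in, once; it reports no verdict.
The state is a dict: "time_s": time; "q": joint angles; "dq": joint speeds; "joint_efforts": joint torques, N m; "eef_pos": TCP position; "eef_rot": TCP orientation; "wrist_force": force on the tool from outside, world axes, zero at the start; "torque": the same for the moment, N m; "opening": opening from 0.0 (shut) to 1.0 (fully open).
Only numpy, scipy, OpenCV 4.12 (cv2) and the standard library are available. Lean on these libraries where they do the work, as an engineer would, in place of code of your own. Each camera call takes 0.05 s, during which the arm holds its last target.

## Working session

There is one attempt and no reset: what is moved stays moved. The work goes in short steps, Python scripts to look and compute and a tool call to move; the robot and the scene stay as the last step left them, time stands still between calls to the robot, and variables do not carry over. Pictures are saved under pics/ and viewed, and the job is handed in when it is done.

Besides the shell and the picture viewer there is one more tool, called after "Emit:" by a JSON object that holds its "api" and its "payload". step_arm: Moves the arm, as the interface text tells. Its arguments: {"type":"object","properties":{"xyz":{"type":"array"},"spin":{"type":"array"},"fingers":{"type":"array"}},"required":["xyz","spin","fingers"]}

```bash
mkdir -p pics
python3 - <<'E'
from bench import ctrl, eyes
import cv2
for n in ("scene","top"):
    im=eyes.camera(n); cv2.imwrite(f"pics/{n}0.png",im[:,:,::-1])
    m=eyes.camera_model(n); print(n,m)
print(ctrl.get_obs())
E
```

```text
scene {'vertical_fov': 53.375464904490606, 'cx': 258.37039238008634, 'cy': 189.43091007457446, 'pose': array([[ 0.86552677, -0.3773896 ,  0.32930305,  0.81801958],
       [ 0.5008608 ,  0.65394536, -0.56700434, -0.49333684],
       [-0.00136466,  0.65569242,  0.75502688,  0.68025945],
       [ 0.        ,  0.        ,  0.        ,  1.        ]])}
top {'vertical_fov': 48.33044833522676, 'cx': 252.76663375623303, 'cy': 195.65584922939428, 'pose': array([[ 1.49642295e-02,  9.90720055e-01, -1.35091982e-01,
         3.85661764e-01],
       [-9.99884199e-01,  1.52009430e-02,  7.20860704e-04,
        -4.46979637e-02],
       [ 2.76769668e-03,  1.35065551e-01,  9.90832800e-01,
         1.22023232e+00],
       [ 0.00000000e+00,  0.00000000e+00,  0.00000000e+00,
         1.00000000e+00]])}
{'time_s': 0.1, 'q': array([ 1.12068224e+00,  1.81501859e-01,  1.60790747e+00, -1.38385394e-05,
        1.35383245e+00, -2.06318819e-01]), 'dq': array([ 0.00142349, -0.00072562, -0.00136071,  0.00106412, -0.00251698,
       -0.00079668]), 'joint_efforts': array([-2.46184190e-04, -4.45880055e+01, -3.52235091e+01, -3.09049310e-04,
        4.15016271e-03,  1.80548551e-05]), 'eef_pos': array([0.13857667, 0.55754452, 0.24145476]), 'eef_rot': array([ 0.55656592, -0.4357542 ,  0.55760805,  0.43523088]), 'wrist_force': array([ 0.30299252,  0.17167791, -0.37331518]), 'torque': array([ 0.05594826,  0.02062936, -0.00049615]), 'opening': 0.9978407591585364}
```

View pics/scene0.png

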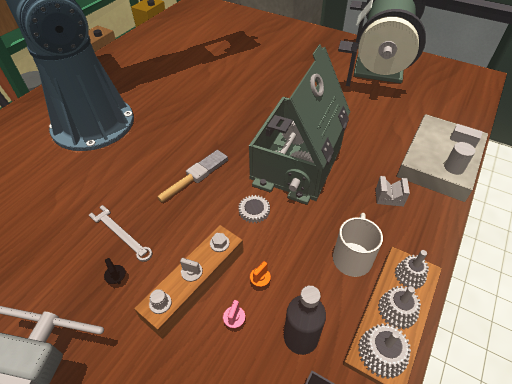

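View pics/top0.png

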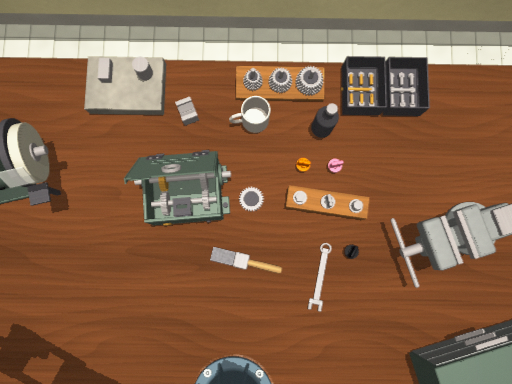

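```bash
cat > h.py <<'E'
import numpy as np, cv2
from bench import ctrl, eyes
def model(n):
    m=eyes.camera_model(n); f=192/np.tan(np.radians(m['vertical_fov'])/2); return f,m['cx'],m['cy'],np.array(m['pose'])
def ray(n,u,v):
    f,cx,cy,T=model(n); d=T[:3,:3]@np.array([(u-cx)/f,-(v-cy)/f,-1]); return T[:3,3],d/np.linalg.norm(d)
def onz(n,u,v,z):
    o,d=ray(n,u,v); return o+d*(z-o[2])/d[2]
def proj(n,p):
    f,cx,cy,T=model(n); q=T[:3,:3].T@(np.asarray(p)-T[:3,3]); return cx+f*q[0]/-q[2], cy-f*q[1]/-q[2]
def tri(p1,p2):
    o1,d1=ray(*p1);o2,d2=ray(*p2)
    A=np.c_[d1,-d2]; s=np.linalg.lstsq(A,o2-o1,rcond=None)[0]
    a=o1+d1*s[0];b=o2+d2*s[1]; return (a+b)/2,np.linalg.norm(a-b)
def crop(im,x0,y0,x1,y1,k,name):
    c=cv2.resize(im[y0:y1,x0:x1,::-1],None,fx=k,fy=k,interpolation=cv2.INTER_CUBIC); cv2.imwrite(name,c)
E
python3 - <<'E'
from h import *
a=cv2.imread('pics/scene0.png')[:,:,::-1];b=cv2.imread('pics/top0.png')[:,:,::-1]
crop(a,240,40,370,205,4.5*.8,'pics/c1.png'); crop(b,120,140,270,230,5,'pics/c2.png')
crop(a,130,220,250,340,5,'pics/c3.png'); crop(b,275,175,385,225,7,'pics/c4.png')
E
```

```text
(no output)
```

View pics/c1.png

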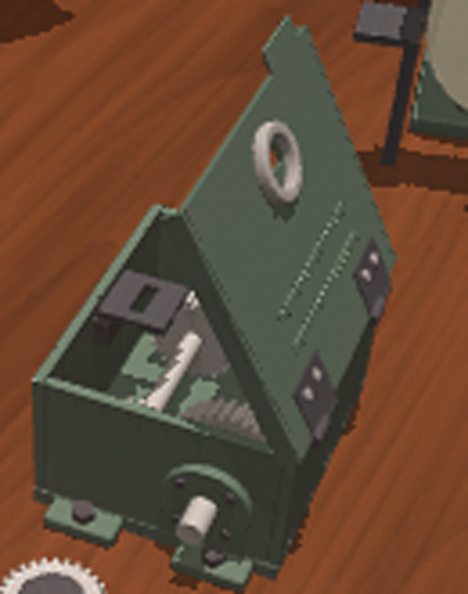

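View pics/c2.png

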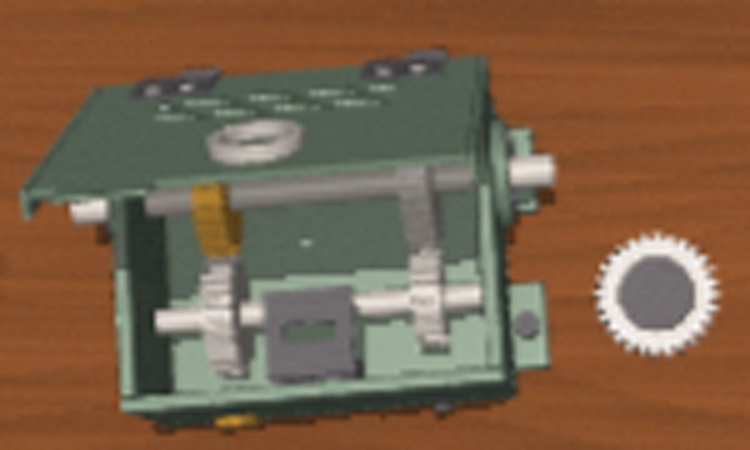

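View pics/c3.png

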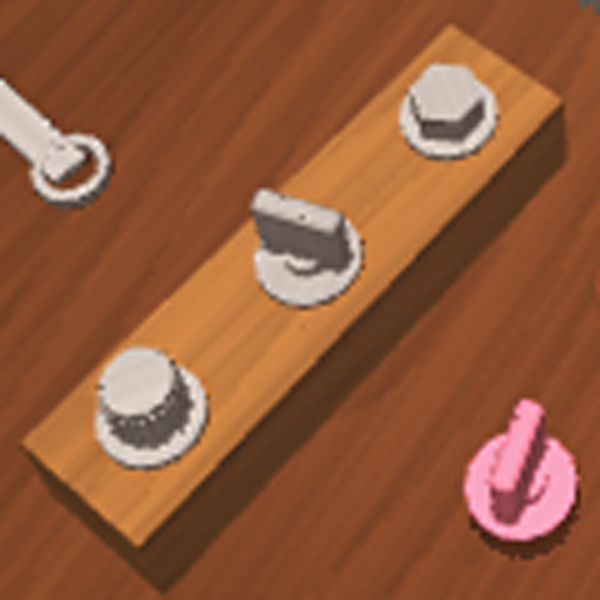

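View pics/c4.png

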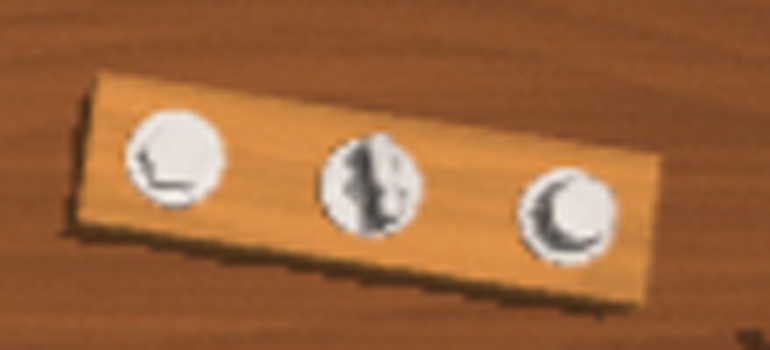

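```bash
cat >> h.py <<'E'
def unc(U,V,k,x0,y0): return (U+.5)/k-.5+x0,(V+.5)/k-.5+y0
C1=lambda U,V:('scene',*unc(U,V,3.6,240,40))
C2=lambda U,V:('top',*unc(U,V,5,120,140))
C3=lambda U,V:('scene',*unc(U,V,5,130,220))
C4=lambda U,V:('top',*unc(U,V,7,275,175))
E
python3 - <<'E'
from h import *
np.set_printoptions(precision=4,suppress=True)
t=[C4(*p) for p in [(98,72),(662,155),(640,305),(78,222)]]
s=[C3(*p) for p in [(452,25),(565,102),(140,548),(22,442)]]
P=[onz(*p,.045) for p in t]; Q=[onz(*s[i],.045) for i in (1,2,3,0)]
for a,b in zip(P,Q): print(a,b)
for R in (P,Q):
    R=np.array(R); print(R.mean(0),np.linalg.norm(R-np.roll(R,-1,0),axis=1), [np.degrees(np.arctan2(*(R[i]-R[j])[:2][::-1])) for i,j in((0,1),(3,2),(0,3),(1,2))])
print('slot',tri(C2(308,330),C1(148,298)))
print('flange', onz(*C4(371,187),.049), onz(*C3(308,258),.049))
print('hex', onz(*C4(176,158),.049), 'knob',onz(*C4(567,216),.049))
# cup ring center
print('cup',tri(C2(254,142),C1(277,161)))
print('lid free corners', tri(C2(95,88),C1(290,20)))
E
```

```text
[ 0.5777 -0.1447  0.045 ] [ 0.5802 -0.1464  0.045 ]
[ 0.5479 -0.3683  0.045 ] [ 0.55   -0.3684  0.045 ]
[ 0.4882 -0.3583  0.045 ] [ 0.4905 -0.3601  0.045 ]
[ 0.5177 -0.137   0.045 ] [ 0.5207 -0.1376  0.045 ]
[ 0.5329 -0.2521  0.045 ] [0.2256 0.0605 0.2232 0.0606] [np.float64(82.39368685650372), np.float64(82.41411736317683), np.float64(-7.279766959880841), np.float64(-9.470335464745897)]
[ 0.5354 -0.2531  0.045 ] [0.2241 0.0601 0.2245 0.0601] [np.float64(82.25547318972656), np.float64(82.25723077849811), np.float64(-8.354861318096656), np.float64(-7.9372403303515275)]
slot (array([0.509 , 0.1417, 0.108 ]), np.float64(0.0019604456362185252))
flange [ 0.5328 -0.2521  0.049 ] [ 0.5354 -0.2543  0.049 ]
hex [ 0.5432 -0.1753  0.049 ] knob [ 0.5225 -0.3292  0.049 ]
cup (array([0.583 , 0.1491, 0.2317]), np.float64(0.00015090313628794607))
lid free corners (array([0.5783, 0.1977, 0.298 ]), np.float64(0.032955133251398955))
```

```bash
python3 - <<'E'
from h import *
np.set_printoptions(precision=4,suppress=True)
for n,p in dict(frontright=(36,380),frontleft=(160,207),backright=(290,455)).items(): print(n,onz(*C1(*p),.11))
for n,p in dict(frontleft=(122,405),frontright=(508,385),backrightlid=(488,62)).items(): print(n,onz(*C2(*p),.11))
E
python3 - <<'E'
from h import *
a=cv2.imread('pics/scene0.png')[:,:,::-1];b=cv2.imread('pics/top0.png')[:,:,::-1]
crop(b,140,185,235,230,8,'pics/d2.png')
crop(a,245,90,325,200,5.5,'pics/d1.png')
E
```

```text
frontright [0.4882 0.0368 0.11  ]
frontleft [0.4718 0.2318 0.11  ]
backright [0.6487 0.0554 0.11  ]
frontleft [0.4674 0.2358 0.11  ]
frontright [0.4808 0.0358 0.11  ]
backrightlid [0.6525 0.0507 0.11  ]
```

View pics/d2.png

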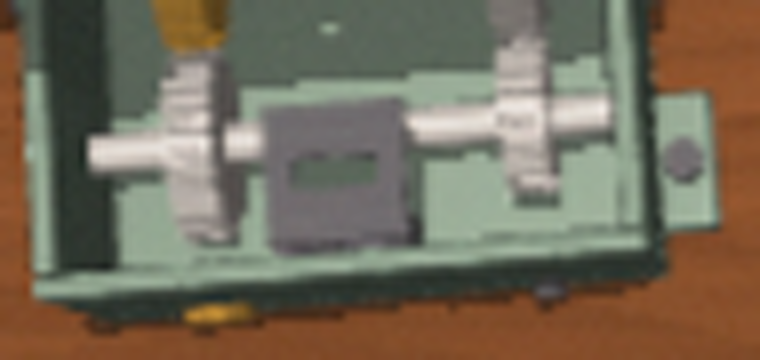

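View pics/d1.png

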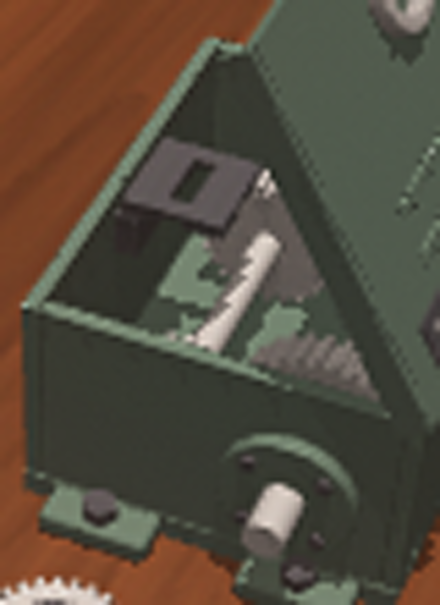

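```bash
cat >> h.py <<'E'
D2=lambda U,V:('top',*unc(U,V,8,140,185))
D1=lambda U,V:('scene',*unc(U,V,5.5,245,90))
E
python3 - <<'E'
from h import *
np.set_printoptions(precision=4,suppress=True)
for n,p in dict(frontright=(24,306),frontleft=(212,39)).items(): print('S',n,onz(*D1(*p),.11))
for n,p in dict(frontleft=(36,297),frontright=(652,250)).items(): print('T',n,onz(*D2(*p),.11))
for n,p in dict(slot=(194,180),).items(): print('S',n,onz(*D1(*p),.108))
for n,p in dict(slot=(333,168),a=(290,173),b=(378,163)).items(): print('T',n,onz(*D2(*p),.108))
for n,p in dict(feet=(85,530)).items(): pass
E
```

```text
S frontright [0.4869 0.036  0.11  ]
S frontleft [0.4689 0.2323 0.11  ]
T frontleft [0.4645 0.2355 0.11  ]
T frontright [0.4829 0.0362 0.11  ]
S slot [0.5078 0.1417 0.108 ]
T slot [0.5083 0.1412 0.108 ]
T a [0.5064 0.1551 0.108 ]
T b [0.5102 0.1265 0.108 ]
```

Run:
```python
from h import *
from scipy.spatial.transform import Rotation as R
np.set_printoptions(precision=4,suppress=True)
o=ctrl.get_obs();q=o['eef_rot'];M=R.from_quat(np.r_[q[1:],q[0]]).as_matrix();print(M,'jaw yaw',np.arctan2(M[1,2],M[0,2]),ctrl.tcp_to_tips)
print('wing',onz(*C3(262,190),.083),onz(*C3(342,216),.083))
# top-left edges of wing top in top view
print('wingtop T',onz(*C4(380,137),.083),onz(*C4(395,232),.083))
yaw=np.radians(5.3);X=np.array([np.cos(yaw),np.sin(yaw),0]);Y=np.array([-X[1],X[0],0])
F=np.array([.476,.135,.11]);H=F+.17*X;print('H',H)
for th in (1.1,1.04,.9,.7,.5,.3,.15,0):
    print(th,H+.150*(-np.cos(th)*X+[0,0,np.sin(th)])+.004*(np.sin(th)*X+[0,0,np.cos(th)])-.05*Y)
```

```text
[[-0.0007 -0.9704  0.2414]
 [-0.0015  0.2414  0.9704]
 [-1.      0.0003 -0.0016]] jaw yaw 1.327004315399678 0.011
wing [ 0.52   -0.2535  0.083 ] [ 0.5511 -0.2477  0.083 ]
wingtop T [ 0.5479 -0.2497  0.083 ] [ 0.5114 -0.2551  0.083 ]
H [0.6453 0.1507 0.11  ]
1.1 [0.5857 0.095  0.2455]
1.04 [0.5777 0.0942 0.2414]
0.9 [0.5602 0.0926 0.23  ]
0.7 [0.5382 0.0906 0.2097]
0.5 [0.5207 0.0889 0.1854]
0.3 [0.5084 0.0878 0.1581]
0.15 [0.5028 0.0873 0.1364]
0 [0.5005 0.0871 0.114 ]
```

Emit:
{"api": "step_arm", "payload": {"xyz": [[15, -14, 45], [45, -43, 80], [78, -75, 98], [110, -106, 98], [144, -138, 98], [178, -171, 98], [212, -204, 98], [246, -236, 98], [280, -269, 98], [314, -302, 98]], "spin": [0, 0, 0, 0, 0, 0, 0, 0, 0, 0], "fingers": [0, 0, 0, 0, 0, 0, 0, 0, 0, 0]}}

```text
time_s: 1.1
eef_pos: [0.4537, 0.2544, 0.34]
eef_rot: [0.557, -0.435, 0.557, 0.436]
wrist_force: [0.6, 0.8, 0.7]
opening: -0.002
```

Emit:
{"api": "step_arm", "payload": {"xyz": [[33, -32, 0], [67, -64, 0], [100, -96, 0], [134, -128, 0], [160, -153, 0], [168, -160, -5], [168, -160, -20], [168, -160, -40], [168, -160, -40]], "spin": [0, 0, 0, 0, 0, 0, 0, 0, 0], "fingers": [0, 0, 0, 0, 0, 0, 0, 0, 0]}}

```text
time_s: 2.0
eef_pos: [0.6178, 0.0975, 0.2957]
eef_rot: [0.555, -0.434, 0.559, 0.438]
wrist_force: [-0.6, -0.2, -0.6]
opening: 0.001
```

Run:
```python
from h import *
a=eyes.camera('scene'); crop(a,200,0,420,205,2.9,'pics/e1.png')
b=eyes.camera('top'); crop(b,100,100,320,260,3.5,'pics/e2.png')
o=ctrl.get_obs();print(o['time_s'],o['eef_pos'],o['wrist_force'],o['opening'])
```

```text
2.1 [0.61951998 0.09736807 0.29955555] [ 0.18089896 -0.45637117  0.10437268] -0.004095799898201996
```

View pics/e1.png

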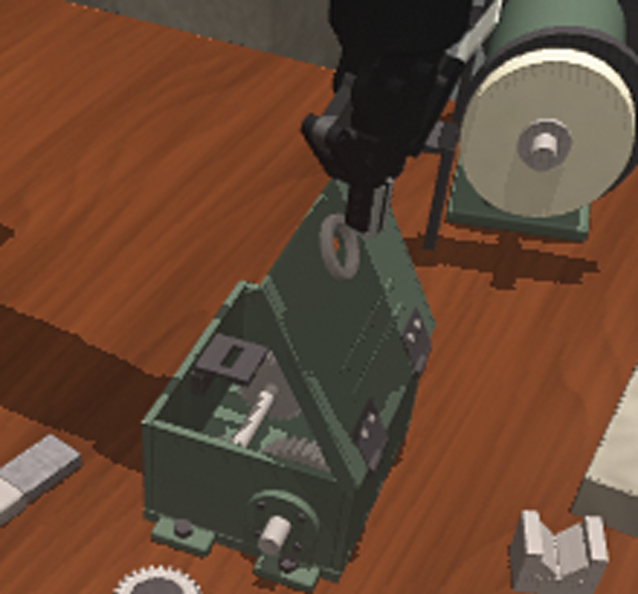

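View pics/e2.png

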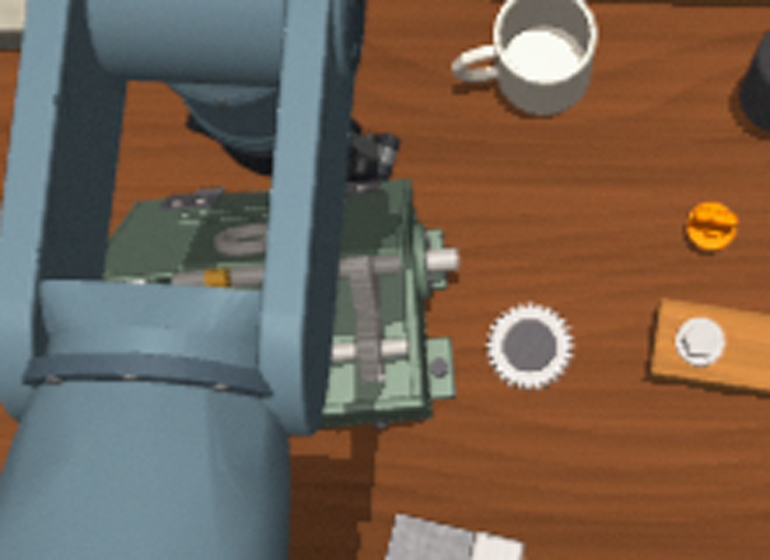

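Emit:
{"api": "step_arm", "payload": {"xyz": [[-8, 0, -21], [-16, 0, -42], [-24, 0, -45], [-32, 0, -48], [-40, -1, -53], [-48, -1, -59], [-59, -2, -69], [-70, -2, -79], [-79, -3, -91], [-87, -3, -104]], "spin": [0, 0, 0, 0, 0, 0, 0, 0, 0, 0], "fingers": [0, 0, 0, 0, 0, 0, 0, 0, 0, 0]}}

```text
time_s: 3.1
eef_pos: [0.5335, 0.0927, 0.1968]
eef_rot: [0.557, -0.436, 0.557, 0.435]
wrist_force: [0.6, -0.8, 1.2]
opening: -0.0
```

Run:
```python
from h import *
a=eyes.camera('scene'); crop(a,200,0,420,205,2.9,'pics/f1.png')
o=ctrl.get_obs();print(o['time_s'],o['eef_pos'],o['wrist_force'],o['opening'])
```

```text
3.15 [0.53101707 0.09292632 0.19400768] [-0.8737029   0.48129329 -2.2380659 ] -0.0012601666390534094
```

View pics/f1.png

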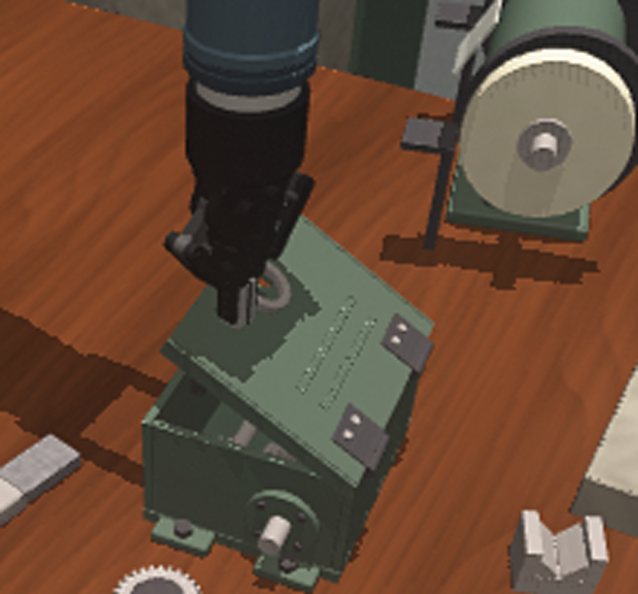

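The lid is swinging shut (about 0.5 rad) with the closed fingers on its outer face beside the cup. I'll continue the sweep down.

Emit:
{"api": "step_arm", "payload": {"xyz": [[-7, 0, -13], [-12, -1, -26], [-15, -1, -38], [-18, -2, -49], [-20, -2, -60], [-21, -2, -69], [-21, -2, -72], [-21, -2, -74], [-21, -2, -74]], "spin": [0, 0, 0, 0, 0, 0, 0, 0, 0], "fingers": [0, 0, 0, 0, 0, 0, 0, 0, 0]}}

```text
time_s: 4.05
eef_pos: [0.5125, 0.091, 0.1248]
eef_rot: [0.556, -0.435, 0.558, 0.436]
wrist_force: [-13.5, -1.3, 27.4]
opening: 0.0
```

Run:
```python
from h import *
o=ctrl.get_obs();print(o['time_s'],o['eef_pos'],o['wrist_force'],o['opening'])
```

```text
4.05 [0.51246605 0.09098748 0.12483155] [-13.50450299  -1.30927137  27.42551759] 0.00021463272670036354
```

Emit:
{"api": "step_arm", "payload": {"xyz": [[0, 0, 30], [0, -10, 70], [4, -50, 90], [8, -90, 90], [10, -135, 90], [13, -180, 90], [16, -225, 90], [19, -270, 90], [22, -315, 90], [22, -344, 80]], "spin": [0, 0, 0.05, 0.1, 0.2, 0.3, 0.4, 0.41, 0.41, 0.41], "fingers": [0, 0, 20, 30, 45, 50, 50, 50, 50, 50]}}

```text
time_s: 5.05
eef_pos: [0.5355, -0.2569, 0.2032]
eef_rot: [-0.457, 0.541, -0.457, -0.538]
wrist_force: [1.3, -1.0, 0.8]
opening: 0.496
```

Emit:
{"api": "step_arm", "payload": {"xyz": [[0, 0, -20], [0, 0, -40]], "spin": [0, 0], "fingers": [50, 50]}}

```text
time_s: 5.25
eef_pos: [0.5347, -0.2546, 0.1613]
eef_rot: [-0.457, 0.539, -0.457, -0.539]
wrist_force: [0.2, -0.3, -0.4]
opening: 0.498
```

Run:
```python
from h import *
a=eyes.camera('scene'); b=eyes.camera('top')
cv2.imwrite('pics/g_s.png',a[:,:,::-1]);cv2.imwrite('pics/g_t.png',b[:,:,::-1])
crop(a,120,130,260,340,2.8,'pics/g1.png'); crop(a,245,70,355,200,5,'pics/g2.png'); crop(b,120,140,230,235,6,'pics/g3.png'); crop(b,260,150,380,240,6,'pics/g4.png')
o=ctrl.get_obs();print(o['time_s'],o['eef_pos'],o['q'],o['wrist_force'],o['opening'])
```

```text
5.35 [ 0.53276544 -0.25208505  0.15848704] [-6.43154681e-01  3.02526270e-01  1.63727832e+00 -3.06891396e-05
  1.20853555e+00 -2.37926625e+00] [0.09870038 0.14691019 0.23180315] 0.5006033236093161
```

View pics/g1.png

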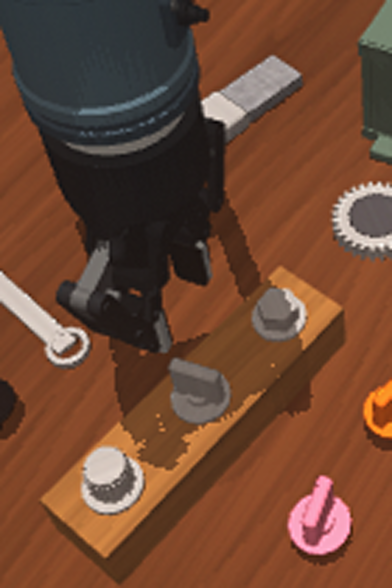

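View pics/g2.png

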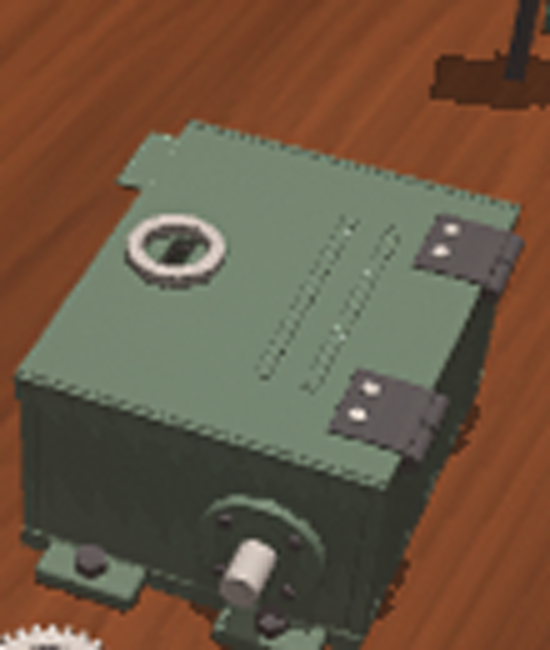

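View pics/g3.png

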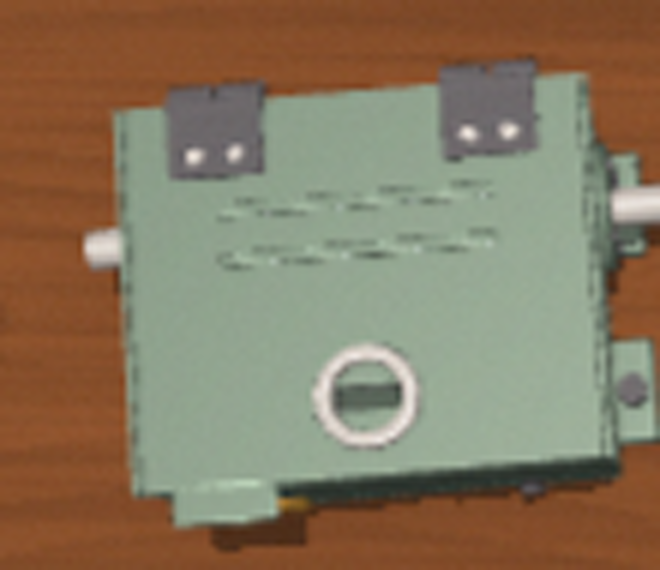

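View pics/g4.png

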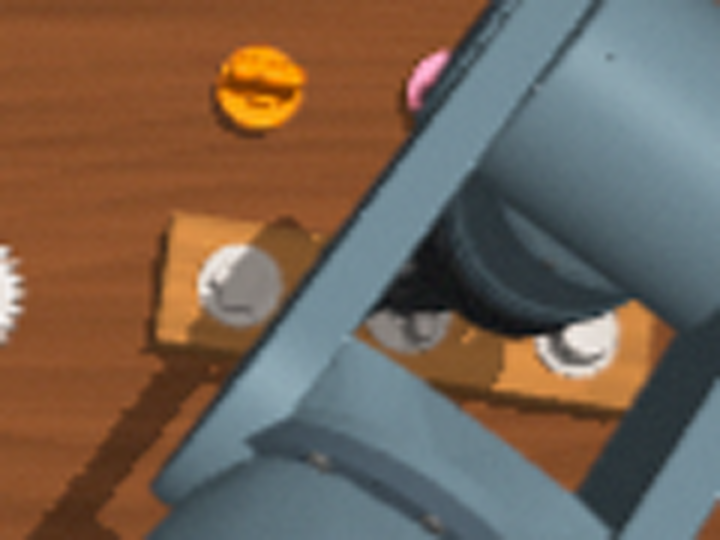

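```bash
cat >> h.py <<'E'
def ring(im,box):
    x0,y0,x1,y1=box; s=im[y0:y1,x0:x1]; s=cv2.resize(s,None,fx=8,fy=8,interpolation=cv2.INTER_CUBIC)
    h=cv2.cvtColor(s,cv2.COLOR_RGB2HSV); m=((h[...,1]<45)&(h[...,2]>140)).astype(np.uint8)
    cs,_=cv2.findContours(m,cv2.RETR_EXTERNAL,cv2.CHAIN_APPROX_NONE); c=max(cs,key=cv2.contourArea)
    e=cv2.fitEllipse(c); M=cv2.moments(c); return unc(*e[0],8,x0,y0),[v/8 for v in e[1]],unc(M['m10']/M['m00'],M['m01']/M['m00'],8,x0,y0)
E
python3 - <<'E'
from h import *
np.set_printoptions(precision=4,suppress=True)
a=cv2.imread('pics/g_s.png')[:,:,::-1];b=cv2.imread('pics/g_t.png')[:,:,::-1]
r=ring(a,(262,105,298,135));print(r,onz('scene',*r[0],.121))
r2=ring(b,(165,192,195,220));print(r2,onz('top',*r2[0],.121)); print(tri(('scene',*r[0]),('top',*r2[0])))
G3=lambda U,V:('top',*unc(U,V,6,120,140)); G2=lambda U,V:('scene',*unc(U,V,5,245,70))
print('lid T: BL,BR,FR(edge),FL', [onz(*G3(*p),.114)[:2] for p in [(115,110),(588,73),(618,460),(134,495)]])
print('lid S: FR,BR,BL', [onz(*G2(*p),.114)[:2] for p in [(17,374),(385,487),(517,205),(196,121)]])
print('slot T',[onz(*G3(*p),.114)[:2] for p in[(333,397),(402,393)]])
print('slot S',onz(*G2(178,251),.114))
for n in('scene','top'): print(n,onz(n,*proj(n,[.533,-.2525,.045]),.045))
E
```

```text
((279.73736000061035, 118.42953777313232), [12.760075569152832, 19.832008361816406], (279.74061679790026, 118.42892388451443)) [0.508  0.1396 0.121 ]
((179.1824769973755, 205.0769386291504), [31.716304779052734, 35.62101745605469], (179.27684282098105, 205.105623146189)) [0.5081 0.1442 0.121 ]
(array([0.5073, 0.1439, 0.118 ]), np.float64(0.002673269287924379))
lid T: BL,BR,FR(edge),FL [array([0.6324, 0.2568]), array([0.6523, 0.0493]), array([0.4814, 0.0319]), array([0.4631, 0.24  ])]
lid S: FR,BR,BL [array([0.486 , 0.0335]), array([0.6535, 0.0505]), array([0.6316, 0.2551]), array([0.4672, 0.2388])]
slot T [array([0.5069, 0.156 ]), array([0.5091, 0.1262])]
slot S [0.5074 0.1436 0.114 ]
scene [ 0.533  -0.2525  0.045 ]
top [ 0.533  -0.2525  0.045 ]
```

```bash
sed -i 's/<45)&(h\[...,2\]>140/<th)\&(h[...,2]>140/; s/def ring(im,box)/def ring(im,box,th=45)/' h.py
python3 - <<'E'
from h import *
np.set_printoptions(precision=4,suppress=True)
b=cv2.imread('pics/g_t.png')[:,:,::-1]
for th in (20,25,30):
    r2=ring(b,(165,192,195,220),th);print(r2,onz('top',*r2[0],.121))
E
```

```text
((180.79258155822754, 205.7831735610962), [16.7263240814209, 17.893535614013672], (180.81101318905044, 205.7291777313063)) [0.5063 0.14   0.121 ]
((180.73387908935547, 205.5728645324707), [17.842397689819336, 18.41849136352539], (180.73020478852698, 205.56091243315507)) [0.5068 0.1402 0.121 ]
((181.38521003723145, 205.9066619873047), [18.717702865600586, 21.358915328979492], (180.9672321966529, 205.71373402667243)) [0.506  0.1385 0.121 ]
```

Emit:
{"api": "step_arm", "payload": {"xyz": [[0, 0, -30], [0, 0, -60], [0, 0, -80], [0, 0, -92], [0, 0, -97], [0, 0, -97], [0, 0, -97]], "spin": [0, 0, 0, 0, 0, 0, 0], "fingers": [50, 50, 50, 50, 50, 50, 50]}}

```text
time_s: 6.05
eef_pos: [0.5356, -0.2535, 0.0666]
eef_rot: [-0.457, 0.541, -0.457, -0.539]
wrist_force: [-0.5, 0.0, -0.0]
opening: 0.5
```

Run:
```python
from h import *
a=eyes.camera('scene'); crop(a,120,130,260,340,2.8,'pics/i1.png')
o=ctrl.get_obs();print(o['time_s'],o['eef_pos'],o['wrist_force'],o['opening'])
```

```text
6.1 [ 0.53569462 -0.25359687  0.06672443] [-0.12628087 -1.25578523  0.55010819] 0.503514521303881
```

View pics/i1.png

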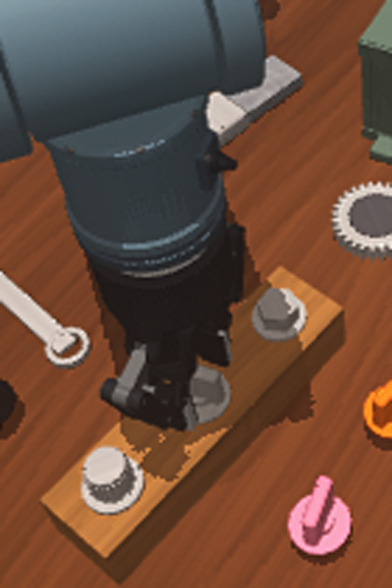

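Emit:
{"api": "step_arm", "payload": {"xyz": [[0, 0, 0], [0, 0, 0], [0, 0, 0], [0, 0, 0], [0, 0, 0]], "spin": [0, 0, 0, 0, 0], "fingers": [25, 10, 0, 0, 0]}}

```text
time_s: 6.6
eef_pos: [0.5353, -0.2534, 0.0661]
eef_rot: [-0.457, 0.54, -0.457, -0.539]
wrist_force: [-0.1, 0.1, 6.1]
opening: 0.111
```

Run:
```python
from h import *
a=eyes.camera('scene'); crop(a,120,130,260,340,2.8,'pics/j1.png')
o=ctrl.get_obs();print(o['time_s'],o['eef_pos'],o['eef_rot'],o['wrist_force'],o['opening'])
```

```text
6.65 [ 0.53532344 -0.25338765  0.06613737] [-0.45677841  0.54029945 -0.45674261 -0.53927376] [-0.67807796  0.67838981  6.06250282] 0.10397032014472864
```

View pics/j1.png

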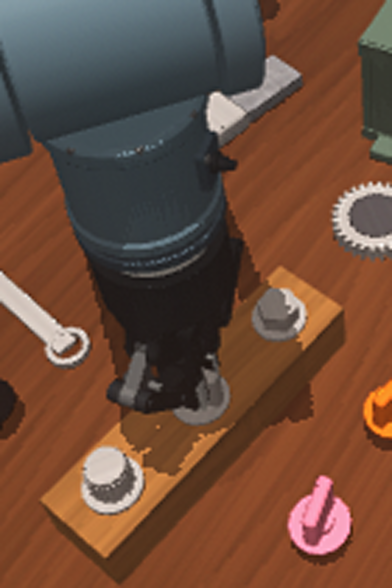

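Emit:
{"api": "step_arm", "payload": {"xyz": [[0, 0, 10], [0, 0, 35], [0, 0, 65], [0, 10, 95], [-2, 45, 120], [-5, 90, 135], [-9, 135, 135], [-12, 180, 135], [-15, 225, 135], [-18, 265, 135]], "spin": [0, 0, -0.05, -0.2, -0.34, -0.48, -0.62, -0.76, -0.9, -1.04], "fingers": [0, 0, 0, 0, 0, 0, 0, 0, 0, 0]}}

```text
time_s: 7.65
eef_pos: [0.516, 0.014, 0.2006]
eef_rot: [0.665, -0.24, 0.665, 0.24]
wrist_force: [0.5, -0.9, -0.8]
opening: 0.106
```

Emit:
{"api": "step_arm", "payload": {"xyz": [[-3, 40, 0], [-6, 80, 0], [-8, 110, 0], [-9, 126, 0], [-9, 128, -10], [-9, 128, -22], [-9, 128, -22], [-9, 128, -22]], "spin": [-0.14, -0.28, -0.42, -0.54, -0.6, -0.6, -0.6, -0.6], "fingers": [0, 0, 0, 0, 0, 0, 0, 0]}}

```text
time_s: 8.45
eef_pos: [0.5074, 0.1395, 0.1778]
eef_rot: [0.706, -0.034, 0.707, 0.034]
wrist_force: [-0.1, -0.1, -1.0]
opening: 0.107
```

Run:
```python
from h import *
a=eyes.camera('scene'); b=eyes.camera('top')
cv2.imwrite('pics/k_s.png',a[:,:,::-1]);cv2.imwrite('pics/k_t.png',b[:,:,::-1])
crop(a,230,60,340,180,5,'pics/k1.png'); crop(b,120,140,260,250,5,'pics/k2.png')
o=ctrl.get_obs();print(o['time_s'],o['eef_pos'],o['eef_rot'],o['q'],o['wrist_force'],o['opening'])
```

```text
8.55 [0.50807416 0.13949361 0.1786034 ] [ 0.70637718 -0.03426704  0.706177    0.03422132] [ 4.25007625e-02  1.41373332e-01  1.78822846e+00 -6.72685787e-05
  1.21170738e+00 -5.43706681e-02] [ 0.94914342  0.29199712 -0.58292181] 0.10422758187041906
```

View pics/k1.png

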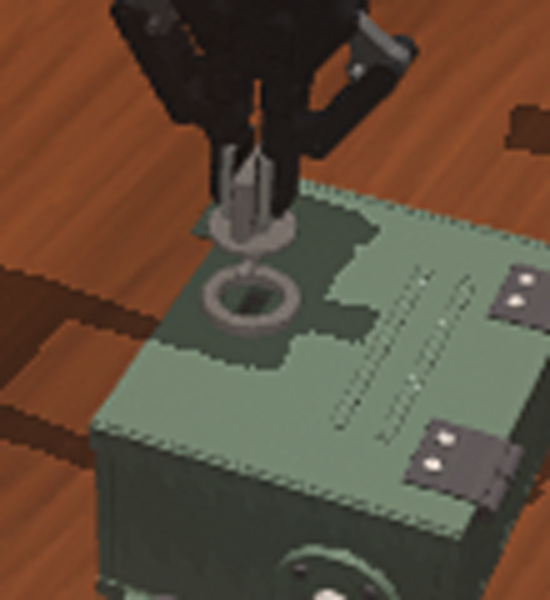

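View pics/k2.png

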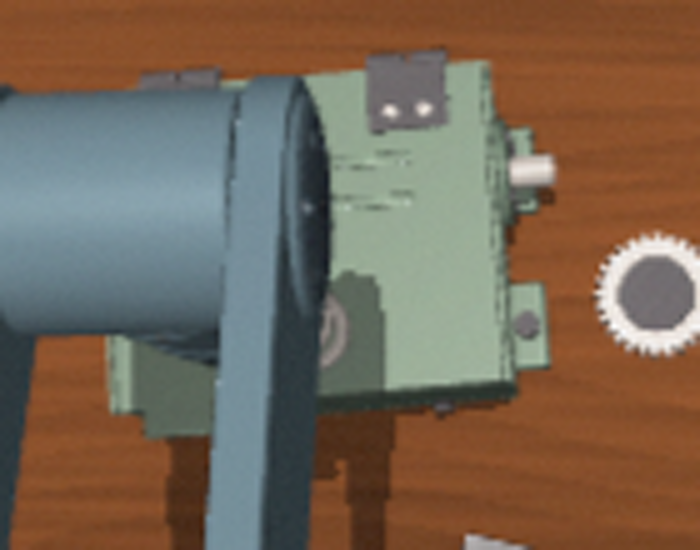

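Run:
```python
from h import *
a=cv2.imread('pics/k_s.png')[:,:,::-1]
crop(a,262,80,300,130,12,'pics/l1.png')
for z in (.1575,.1595,.1615,.121,.1403,.122,.114):
    u,v=proj('scene',[.5081,.1395,z]); print(z,u,v,'crop',(u-262+.5)*12-.5,(v-80+.5)*12-.5)
```

```text
0.1575 280.4386122072231 105.4882610089413 crop 226.7633464866774 311.3591321072955
0.1595 280.4764098994067 104.75336989205252 crop 227.21691879288028 302.5404387046302
0.1615 280.51434148671393 104.01587548561547 crop 227.67209784056718 293.6905058273856
0.121 279.771509475577 118.45857330097584 crop 218.75811370692372 467.0028796117101
0.1403 280.11897738563675 111.70284125080816 crop 222.92772862764105 385.93409500969796
0.122 279.78923108101174 118.11401653947334 crop 218.97077297214082 462.8681984736801
0.114 279.6483016407899 120.85407255199823 crop 217.27961968947875 495.74887062397875
```

View pics/l1.png

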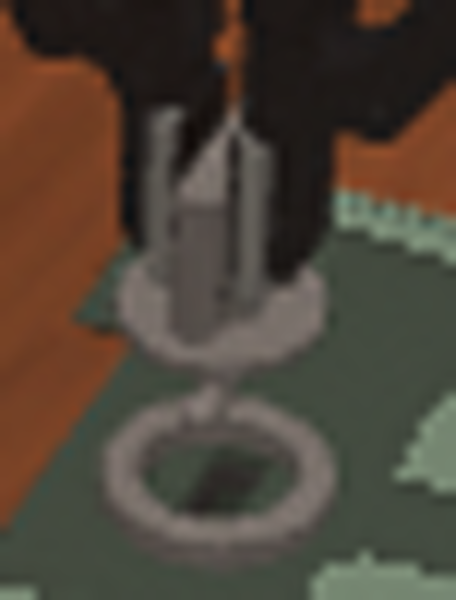

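Run:
```python
from h import *
yaw=.0971; X=np.array([np.cos(yaw),np.sin(yaw),0]);Y=np.array([-X[1],X[0],0])
P=np.array([.5081,.1395,0])
def c(p): u,v=proj('scene',p); return round((u-262+.5)*12-.5),round((v-80+.5)*12-.5)
print('pin end',c(P-.012*Y+[0,0,.1403]),'bottom/top',c(P-.012*Y+[0,0,.1373]),c(P-.012*Y+[0,0,.1433]))
for z in (.1615,.1955): print('wing near end',z,c(P-.017*Y-.005*X+[0,0,z]),c(P-.017*Y+.005*X+[0,0,z]),'far',c(P+.017*Y+.005*X+[0,0,z]))
for z in (.1575,.1615):
  e=[c(P+.02*np.array([np.cos(t),np.sin(t),0])+[0,0,z]) for t in np.linspace(0,6.283,60)]
  e=np.array(e);print(z,e.min(0),e.max(0))
e=np.array([c(np.array([.508,.1396,.122])+.023*np.array([np.cos(t),np.sin(t),0])) for t in np.linspace(0,6.283,60)]);print('ring',e.min(0),e.max(0))
e=np.array([c(np.array([.508,.1396,.114])+.023*np.array([np.cos(t),np.sin(t),0])) for t in np.linspace(0,6.283,60)]);print('ring bot',e.min(0),e.max(0))
# slot ends on lid
print('slot',[c(np.array([.508,.1396,.114])+s*.015*Y) for s in(-1,1)])
```

```text
pin end (199, 422) bottom/top (198, 435) (199, 409)
wing near end 0.1615 (167, 338) (218, 352) far (287, 250)
wing near end 0.1955 (174, 182) (225, 196) far (296, 95)
0.1575 [120 247] [334 378]
0.1615 [120 229] [335 360]
ring [ 99 388] [338 539]
ring bot [ 98 421] [336 572]
slot [(187, 541), (246, 451)]
```

Run:
```python
from h import *
a=cv2.imread('pics/k_s.png')[:,:,::-1]
s=a[84:126,264:296]; s=np.clip(s.astype(float)*1.7,0,255).astype(np.uint8)
cv2.imwrite('pics/l2.png',cv2.resize(s[:,:,::-1],None,fx=14,fy=14,interpolation=cv2.INTER_NEAREST))
```

```text
(no output)
```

View pics/l2.png

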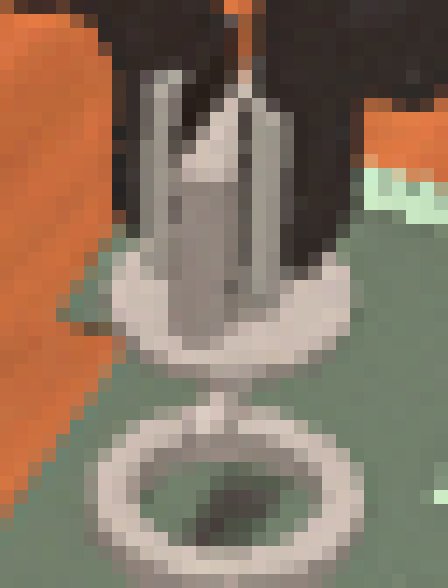

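Emit:
{"api": "step_arm", "payload": {"xyz": [[0, -1, -10], [0, -1, -18], [0, -1, -18], [0, -1, -21], [0, -1, -23], [0, -1, -24], [0, -1, -25], [0, -1, -25]], "spin": [0, 0, 0, 0, 0, 0, 0, 0], "fingers": [0, 0, 0, 0, 0, 0, 0, 0]}}

```text
time_s: 9.35
eef_pos: [0.5078, 0.139, 0.1533]
eef_rot: [0.706, -0.034, 0.706, 0.034]
wrist_force: [-0.4, 0.1, -0.5]
opening: 0.107
```

Run:
```python
from h import *
a=eyes.camera('scene'); 
s=a[84:130,260:300]; s=np.clip(s.astype(float)*1.7,0,255).astype(np.uint8)
cv2.imwrite('pics/m1.png',cv2.resize(s[:,:,::-1],None,fx=12,fy=12,interpolation=cv2.INTER_CUBIC))
o=ctrl.get_obs();print(o['time_s'],o['eef_pos'],o['wrist_force'],o['torque'],o['opening'])
```

```text
9.4 [0.50785694 0.13903633 0.1533788 ] [ 0.31961393  0.03580586 -0.89651206] [-0.00218729  0.00048401  0.02372928] 0.10643094706249051
```

View pics/m1.png

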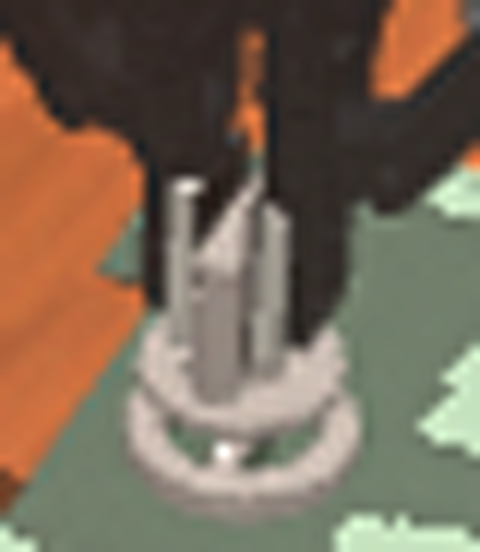

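Emit:
{"api": "step_arm", "payload": {"xyz": [[0, 0, -2], [0, 0, -3], [0, 0, -4], [0, 0, -5], [0, 0, -6], [0, 0, -7], [0, 0, -8], [0, 0, -8]], "spin": [0, 0, 0, 0, 0, 0, 0, 0], "fingers": [0, 0, 0, 0, 0, 0, 0, 0]}}

```text
time_s: 10.2
eef_pos: [0.5077, 0.139, 0.1451]
eef_rot: [0.706, -0.034, 0.706, 0.034]
wrist_force: [0.2, 0.1, -0.7]
opening: 0.104
```

Emit:
{"api": "step_arm", "payload": {"xyz": [[0, 0, -1], [0, 0, -2], [0, 0, -3], [0, 0, -4], [0, 0, -5], [0, 0, -6], [0, 0, -7], [0, 0, -8], [0, 0, -8], [0, 0, -8]], "spin": [0, 0, 0, 0, 0, 0, 0, 0, 0, 0], "fingers": [0, 0, 0, 0, 0, 0, 0, 0, 0, 0]}}

```text
time_s: 11.2
eef_pos: [0.5079, 0.139, 0.1376]
eef_rot: [0.706, -0.034, 0.706, 0.034]
wrist_force: [-2.9, -0.2, 6.3]
opening: 0.108
```

Run:
```python
from h import *
a=eyes.camera('scene'); 
s=a[84:130,260:300]; s=np.clip(s.astype(float)*1.7,0,255).astype(np.uint8)
cv2.imwrite('pics/n1.png',cv2.resize(s[:,:,::-1],None,fx=12,fy=12,interpolation=cv2.INTER_CUBIC))
o=ctrl.get_obs();print(o['time_s'],o['eef_pos'],o['wrist_force'],o['torque'],o['opening'])
```

```text
11.25 [0.50787238 0.13899506 0.13756877] [-3.76256357  0.35646277  5.52795713] [-0.04451648  0.466307    0.00528133] 0.10389240431607975
```

View pics/n1.png

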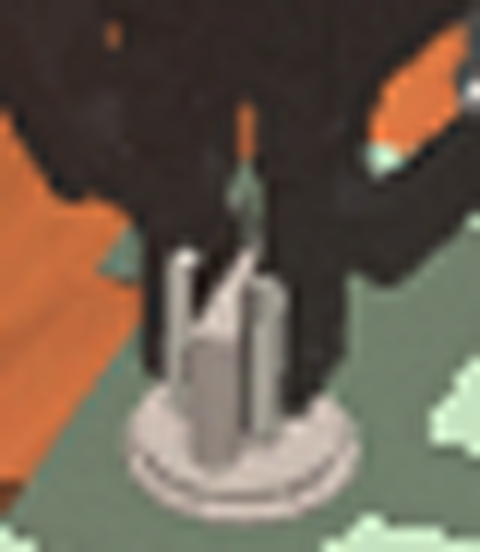

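Emit:
{"api": "step_arm", "payload": {"xyz": [[-0.4, 0, -0.5], [-0.4, 0, -1], [-0.4, 0, -1], [-0.4, 0, -1]], "spin": [0, 0, 0, 0], "fingers": [0, 0, 0, 0]}}

```text
time_s: 11.65
eef_pos: [0.5079, 0.139, 0.1368]
eef_rot: [0.707, -0.034, 0.706, 0.034]
wrist_force: [-2.0, 0.8, 6.7]
opening: 0.106
```

Run:
```python
from h import *
o=ctrl.get_obs();print(o['time_s'],o['eef_pos'],o['wrist_force'],o['torque'],o['opening'],o['q'])
```

```text
11.65 [0.50786145 0.13902738 0.13684358] [-1.98625928  0.81714618  6.72291986] [-0.1035971   0.34758747 -0.0048958 ] 0.10583827610022203 [ 4.15899297e-02  1.95624006e-01  1.81983287e+00 -3.12247439e-05
  1.12504572e+00 -5.54329645e-02]
```

Emit:
{"api": "step_arm", "payload": {"xyz": [[0, 0, -0.3], [0, 0, -0.3], [0.1, 0, -0.3], [0.2, 0.1, -0.3], [0.3, 0.2, -0.3], [0.3, 0.2, -0.3], [0.3, 0.2, -0.3]], "spin": [0.1, 0.2, 0.35, 0.5, 0.65, 0.78, 0.78], "fingers": [0, 0, 0, 0, 0, 0, 0]}}

```text
time_s: 12.35
eef_pos: [0.5089, 0.1393, 0.1369]
eef_rot: [0.641, -0.302, 0.639, 0.301]
wrist_force: [-0.8, -0.2, 5.8]
opening: 0.109
```

Run:
```python
from h import *
a=eyes.camera('scene'); 
s=a[84:130,260:300]; s=np.clip(s.astype(float)*1.7,0,255).astype(np.uint8)
cv2.imwrite('pics/o1.png',cv2.resize(s[:,:,::-1],None,fx=12,fy=12,interpolation=cv2.INTER_CUBIC))
o=ctrl.get_obs();print(o['time_s'],o['eef_pos'],o['wrist_force'],o['torque'],o['opening'])
```

```text
12.4 [0.50891418 0.13924185 0.13690673] [-0.40393453  0.42877027  5.93189112] [-0.00040522  0.05276817  0.0098473 ] 0.10404064761028331
```

View pics/o1.png

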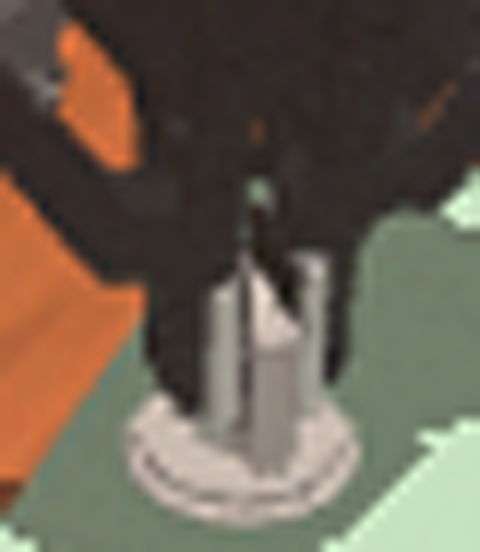

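Emit:
{"api": "step_arm", "payload": {"xyz": [[0.1, 0.1, 0], [0.2, 0.2, 0], [0.3, 0.3, 0], [0.3, 0.4, 0], [0.3, 0.4, 0], [0.3, 0.4, 0], [0.3, 0.4, 0], [0.3, 0.4, 0]], "spin": [0.15, 0.3, 0.45, 0.6, 0.72, 0.79, 0.79, 0.79], "fingers": [0, 0, 0, 0, 0, 0, 0, 0]}}

```text
time_s: 13.2
eef_pos: [0.5092, 0.1397, 0.1369]
eef_rot: [-0.476, 0.524, -0.475, -0.523]
wrist_force: [1.3, -0.1, 5.5]
opening: 0.106
```

Run:
```python
from h import *
a=eyes.camera('scene'); 
s=a[84:130,260:300]; s=np.clip(s.astype(float)*1.7,0,255).astype(np.uint8)
cv2.imwrite('pics/p1.png',cv2.resize(s[:,:,::-1],None,fx=12,fy=12,interpolation=cv2.INTER_CUBIC))
o=ctrl.get_obs();print(o['time_s'],o['eef_pos'],o['eef_rot'],o['wrist_force'],o['torque'],o['opening'])
from scipy.spatial.transform import Rotation as R
q=o['eef_rot'];M=R.from_quat(np.r_[q[1:],q[0]]).as_matrix();print('jaw',np.degrees(np.arctan2(M[1,2],M[0,2])))
```

```text
13.25 [0.50920656 0.13968784 0.13691654] [-0.47608379  0.52420716 -0.47461409 -0.52277389] [-1.01889174 -0.34207285  6.24114452] [0.01040612 0.05462979 0.01762367] 0.10791562709974284
jaw 95.5187500762598
```

View pics/p1.png

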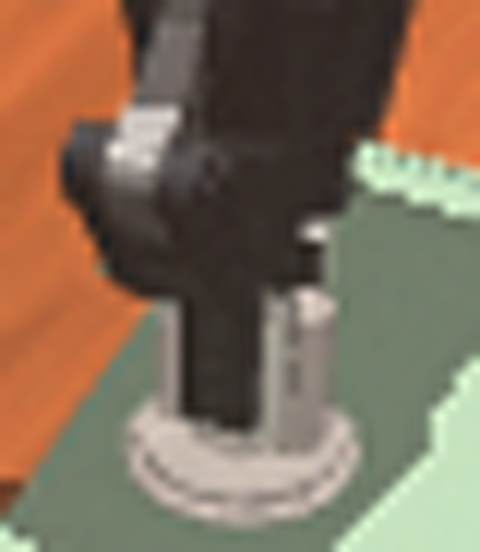

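Emit:
{"api": "step_arm", "payload": {"xyz": [[0, 0, 1], [0, 0, 2], [0, 0, 3], [0, 0, 4], [0, 0, 4.5], [0, 0, 5], [0, 0, 5]], "spin": [0, 0, 0, 0, 0, 0, 0], "fingers": [0, 0, 0, 0, 0, 0, 0]}}

```text
time_s: 13.95
eef_pos: [0.5082, 0.1396, 0.141]
eef_rot: [-0.476, 0.524, -0.475, -0.523]
wrist_force: [1.4, 0.4, 3.4]
opening: 0.101
```

Emit:
{"api": "step_arm", "payload": {"xyz": [[0, 0, 0.5], [0, 0, 1], [0, 0, 1], [0, 0, 1]], "spin": [0, 0, 0, 0], "fingers": [0, 0, 0, 0]}}

```text
time_s: 14.35
eef_pos: [0.5079, 0.1396, 0.1414]
eef_rot: [0.475, -0.523, 0.475, 0.523]
wrist_force: [4.7, 0.3, -4.0]
opening: 0.108
```

Emit:
{"api": "step_arm", "payload": {"xyz": [[0.3, 0, -0.7], [0.3, 0, -0.7], [0.3, 0, -0.7], [0.3, 0, -0.7], [0.3, 0, -0.7]], "spin": [0, 0, 0, 0, 0], "fingers": [0, 0, 25, 40, 40]}}

```text
time_s: 14.85
eef_pos: [0.5076, 0.1396, 0.1409]
eef_rot: [0.475, -0.523, 0.476, 0.524]
wrist_force: [0.4, 0.6, 0.2]
opening: 0.398
```

Run:
```python
from h import *
a=eyes.camera('scene'); 
s=a[84:130,260:300]; s=np.clip(s.astype(float)*1.7,0,255).astype(np.uint8)
cv2.imwrite('pics/q1.png',cv2.resize(s[:,:,::-1],None,fx=12,fy=12,interpolation=cv2.INTER_CUBIC))
o=ctrl.get_obs();print(o['time_s'],o['eef_pos'],o['wrist_force'],o['torque'],o['opening'])
```

```text
14.9 [0.50776623 0.13964324 0.14093442] [-0.5273217   0.34772457  0.46140427] [ 0.00277653 -0.02413816 -0.03208698] 0.40098432468540923
```

View pics/q1.png

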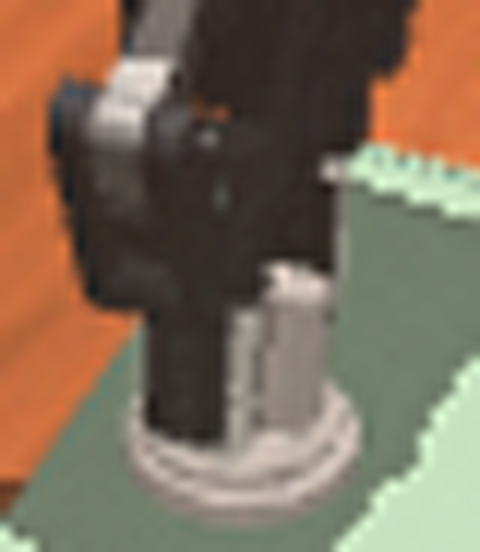

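Released cleanly with no contact force. I'll lift straight up, clear the view and check.

Emit:
{"api": "step_arm", "payload": {"xyz": [[0, 0, 15], [0, 0, 45], [0, 0, 85], [-5, 20, 120], [-20, 60, 140], [-40, 105, 150], [-60, 145, 150], [-80, 185, 150], [-100, 220, 150], [-120, 260, 150]], "spin": [0, 0, 0, 0, 0, 0, 0, 0, 0, 0], "fingers": [40, 40, 40, 40, 40, 40, 40, 40, 40, 40]}}

```text
time_s: 15.9
eef_pos: [0.387, 0.4007, 0.2913]
eef_rot: [-0.475, 0.523, -0.476, -0.523]
wrist_force: [1.4, -0.4, -0.3]
opening: 0.403
```

Run:
```python
from h import *
a=eyes.camera('scene');b=eyes.camera('top')
cv2.imwrite('pics/r_s.png',a[:,:,::-1]);cv2.imwrite('pics/r_t.png',b[:,:,::-1])
crop(a,245,70,355,200,4.5,'pics/r1.png'); crop(b,120,140,230,235,6,'pics/r2.png')
o=ctrl.get_obs();print(o['time_s'],o['eef_pos'],o['wrist_force'])
```

```text
16.0 [0.38512657 0.40333209 0.29109909] [-0.07700255  0.2490888  -0.92801394]
```

View pics/r1.png

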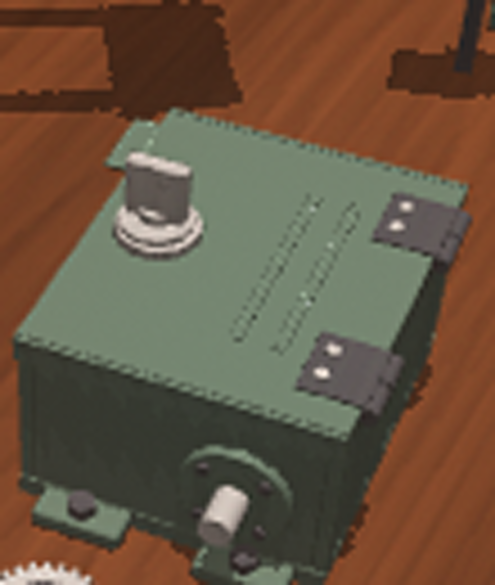

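View pics/r2.png

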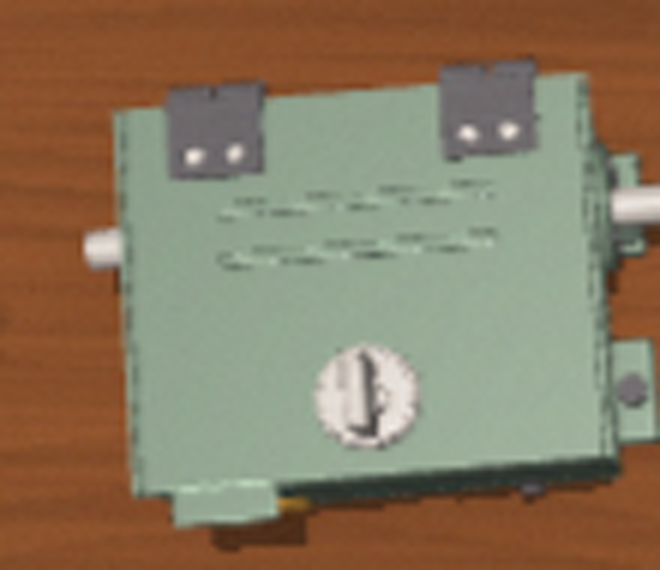

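View pics/r_s.png

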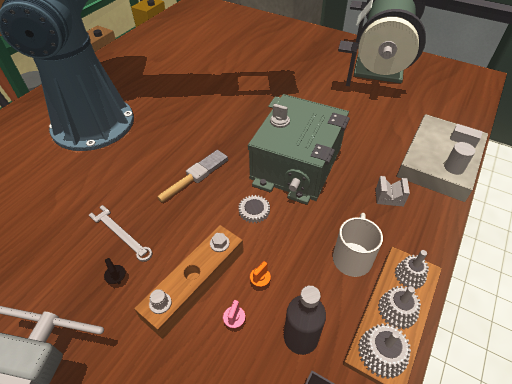

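The pictures show the lid shut. The stud is seated with its wing square across the slot (top crop about (365,395)), the middle rack hole is empty, and the bystanders haven't moved.

```bash
python3 -c "
from bench import hand_in
print(hand_in())"
```

```text
the job is handed in; nothing more can be done
None
```

The lid is swung shut and locked with the steel wing stud, and I handed the job in at about 16 s of the 61 s allowed.

- **Lid:** I pushed it shut with the closed fingers at the push point. It stopped on the rim at a tip height of about 114 mm, with about 30 N on the wrist.
- **Stud:** I gripped it by the wing in the rack's middle hole, lowered it in line with the slot and pressed it to about 15 mm below the lid face. Then I turned it a quarter turn, with almost no resisting torque.
- **Lock check:** When eased up, the stud stopped about 4.3 mm higher, where the catch's groove should be. A light pull of about 4 N did not lift it further. On release the wrist force fell to about zero.
- **Final pictures:** The lid is level, the wing lies square across the slot, and the other things are where they were. The gripper is well clear of everything.

Two readings did not fully agree:

- **Cameras:** They differed by about 1.5 to 2.5 mm on where things were, and the outlines of the held stud gave slightly conflicting offsets. I took a compromise position, and the pin went in without force.
- **Force while pressed in:** The spring force read about 6 N, where about 7 N was expected. There was also a brief sideways force of 2 to 4 N, which vanished during the turn.

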